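Set the fume extractor to speed five and start it

ROBOT

A 6-joint arm with a two-finger parallel gripper is mounted at the origin on the work surface. World frame = base frame: x ahead of the robot, y to its left, z up, the work surface at z = 0. Lengths are in mm, angles in rad, forces in N, time in s.
With the tool pointing down it reaches from about 375 to 925 mm from the base axis. Payload 5.7 kg.
Tool frame: the origin (TCP) lies at the very end of the fingers, on their centre line; the grasp point (between the pads) lies 19 mm behind it; z points along the fingers, y is the direction in which the jaws open and shut (so a half turn about z gives the same grasp; the last joint's range is limited). The gripper opens to 88 mm and grips with 3 to 60 N. Pads are 20 mm wide; open, the fingers measure 115 mm over their backs; the gripper's body (75 mm by 178 mm) begins 61 mm behind the grasp point.
Start: joints at [-1.237, 0.359, 1.51, -0, 1.272, -0.115], TCP at [260.312, -540.555, 222.623] pointing down, gripper open.
Joint ranges: [-2.97, 2.97], [-1.01, 2.36], [0.21, 2.38], [-0.96, 4.11], [0.2, 2.71], [-2.98, 2.98]. Speed limits (rad/s): [2.39, 2.39, 3.14, 3.14, 3.14, 3.14].

INTERFACE

Orientations are given as a 3x3 rotation matrix whose columns are the frame's x, y, z axes.
In Python, from rig import r, imaging gives the robot as it stands. The module is installed in compiled form; this text tells all that it offers.
- The arm moves only by the shell command python3 -m handwheel 'ROWS'. ROWS is JSON, a list of rows, each an object of numbers: "x", "y", "z": the shift along the tool's x, y, z in m; "twist": the turn about the tool's z in rad; "fingers": the opening, from -1 (shut) to 1 (fully open). A call has 1 to 5 rows; each row is the pose to reach, as a shift and turn from the pose measured when the call began, along the tool's axes at that moment; what a row does not reach only later rows make up. A row lasts 1/12 s, in which the tool goes at most 41.7 mm and 7.16 degrees, less where a joint would pass 70% of its speed; a pose out of reach is approached as far as the arm can. A call with a gripper value outside its range is refused whole. The fingers move at their own pace and stop on an object; the grip force is fixed at half the most. Time passes only in rows, so rows that repeat a pose let the fingers close. It gives the time, the measured TCP pose, the force and the opening at its end, in the units of the state.
- r.get_state(): the state, without advancing time (a new reading comes with each control period).
- imaging.snapshot(name): name is "side" or "top"; returns (picture, depth): 480x640x3 uint8, red, green, blue; 480x640 float32, mm along the optical axis (not along the pixel's ray), 0 where there is no reading.
- imaging.calibration(name): a dict with "intrinsics" (3x3 intrinsics, pixels), "rvec" (rotation vector, rad) and "tvec" (3), from world to camera coordinates, as OpenCV has them. Camera axes: x right, y down, z forward; pixel columns grow to the right and rows downward; lengths in mm; the calibration is good to about 2 mm. A picture is of the moment at which its call begins. calibration takes no time and is no camera call.
- r.close_job(): hands the job in, once; it reports no verdict.
The state is a dict: "clock": time; "qpos": joint angles; "joint_vel": joint speeds; "joint_efforts": joint torques, N m; "ee_pos": TCP position; "tool_rot": TCP orientation; "ft_force": force on the tool from outside, world axes, zero at the start; "moment": the same for the moment, N m; "opening": opening from 0.0 (shut) to 1.0 (fully open).
Only numpy, scipy, OpenCV 4.12 (cv2) and the standard library are available. Lean on these libraries where they do the work, as an engineer would, in place of code of your own. Each camera call takes 0.05 s, during which the arm holds its last target.

TASK

Start the fume extractor at speed five. With a fingertip, gently push the orange pointer of the speed dial round until it clicks into speed five (the fifth click clockwise from Off, the red mark; the dial may already stand a click or two up), then press the green start button fully down and let it come back up. Do not grip the dial or pick anything up, and leave the mug, the jar and the brush where they are.

Things in the scene. Friction and masses are not known exactly. Their poses are not given: they have to be found in the camera images.
- controller: Fan speed controller, a grey steel box fixed to the bench, 160 x 160 mm and 70 mm high, with a dark top plate. Origin: centre of its underside, on the bench; z up. The dial turns about the box's vertical centre line.
- dial (a joint): Angle of the dial, rad, growing clockwise seen from above: 0 at Off, a click every 30 degrees (0.524), speed 5 at 2.618, end stop (speed 7) at 3.665. Starts at Off, 1 or 2. A sprung detent pulls it into the nearest position when let go. Pushing it over to the next takes 2 to 6 N at the pointer, which then jumps ahead by itself into that position.
- dial_centre (a point): Point on the dial's axis, level with the dial's top, 106 mm above the bench. 26 mm below it is the top of a black disc, 72 mm diameter. On the disc a hub (28 mm diameter) and one upright orange pointer blade with a white line on top rise to this height. The blade is 12 mm thick and reaches from the hub to 50 mm from the axis; the space beside it is free.
- pointer_tip (a point): Middle of the pointer blade's outer end at its top edge, 50 mm from the dial's axis; the pointer shows the direction from dial_centre to here.
- station: Yellow push-button station fixed to the bench, 90 x 90 mm and 50 mm high, stands to the left or right of the controller. Origin: centre of its underside.
- start_top (a point): Centre of the top face of the round green start button (36 mm diameter) on top of the station; moves with the button, which is pressed straight down.
- start (a joint): Travel of the start button, m: 0 released, 0.006 fully down, which takes 5 N; a spring brings it back.
- mug: White mug with a handle, 76 mm across and 75 mm high, standing near the controller's far side. Bystander. Origin: centre of its underside.
- flux_jar: Amber jar with a black lid, 48 mm diameter and 60 mm high, standing near the station's far side. Bystander. Origin: centre of its underside.
- brush: Flat brush with a wooden handle, about 200 mm long, lying on the bench between the controller and the station. Bystander. Origin near its middle, on the bench.
- off_mark (a point): Centre of the wide red Off mark on the top plate, 61 mm from the dial's axis and 105 degrees anticlockwise from the box's +x (seen from above). From it seven narrow white marks, growing longer, follow clockwise every 30 degrees round the dial for speeds 1 to 7.
There are look-alikes about, which are no part of the job. Leave any blue or turquoise look-alike of the station alone.

How it is judged (in metres and radians):
On the way, in this order (a step that is already met when the one before it is completed fails the run):
1. the dial stands in the speed 5 click (value of joint dial between 2.488 and 2.748 rad and velocity of joint dial between -0.1 and 0.1 rad/s), for 0.3 s.
2. the start button is pressed down (value of joint start above 0.0045 m), for 0.05 s.
3. the start button is back up (value of joint start below 0.001 m), for 0.1 s.
At the end, for the whole second after the job is handed in: The dial rests in the speed 5 position (2.618 rad, within 0.13 rad), the start button has been pressed (at least 4.5 of its 6 mm) after that and is back up, and mug, jar and brush are within 20 mm of where they stood (value of joint dial between 2.488 and 2.748 rad and value of joint start below 0.001 m and distance of each of mug, flux_jar, brush from where it was at the start of the episode below 0.02 m); the robot touches nothing.
It fails at once if the start button is pressed before the dial is at speed 5 (value of joint start above 0.003 m and (value of joint dial below 2.488 rad or value of joint dial above 2.748 rad)).
It fails at once if the dial is gripped or forced (more than 25 N) (contact force between the fingers and dial above 25 N).
It fails at once if the mug is lifted, carried or shoved more than 20 mm (distance of mug from where it was at the start of the episode above 0.02 m).
It fails at once if the jar is lifted, carried or shoved more than 20 mm (distance of flux_jar from where it was at the start of the episode above 0.02 m).
It fails at once if the brush is lifted, carried or shoved more than 20 mm (distance of brush from where it was at the start of the episode above 0.02 m).
It also fails if it takes over 72 s, if anything falls off the work surface, if the arm or the gripper's body presses on something with over 40 N, if the wrist force passes 120 N, or if a joint passes its speed limit or range.

## Working session

There is one attempt and no reset: what is moved stays moved. The work goes in short steps, Python scripts to look and compute and a shell command to move; the robot and the scene stay as the last step left them, time stands still between calls to the robot, and variables do not carry over. Pictures are saved under pics/ and viewed, and the job is handed in when it is done.

```bash
mkdir -p pics; python3 - <<'E'
from rig import r, imaging
import cv2,numpy as np
for n in("top","side"):
    p,d=imaging.snapshot(n); cv2.imwrite(f"pics/{n}0.png",p[:,:,::-1]); np.savez(f"{n}0.npz",p=p,d=d)
    c=imaging.calibration(n); R=cv2.Rodrigues(np.array(c["rvec"]))[0]; print(n,c["intrinsics"],R.round(3).tolist(),(-R.T@np.array(c["tvec"]).ravel()).round(1))
print(r.get_state())
E
```

```text
top [[521.48249518   0.         312.82256398]
 [  0.         521.48249518 236.20739095]
 [  0.           0.           1.        ]] [[0.021, -0.999, -0.024], [-0.983, -0.016, -0.185], [0.184, 0.028, -0.982]] [ 387.6   51.2 1061.2]
side [[455.30929326   0.         316.9539076 ]
 [  0.         455.30929326 239.71660537]
 [  0.           0.           1.        ]] [[-0.921, -0.39, 0.013], [-0.28, 0.637, -0.718], [0.272, -0.665, -0.696]] [320.9 607.7 647. ]
{'clock': 0.1, 'qpos': array([-1.23706846e+00,  3.59461232e-01,  1.51130799e+00,  2.09947862e-05,
        1.27249953e+00, -1.15088887e-01]), 'joint_vel': array([ 0.00052258, -0.00088077, -0.0015245 , -0.00055065,  0.00099692,
       -0.00114606]), 'joint_efforts': array([ 5.56136602e-04, -5.16352773e+01, -2.71408045e+01,  6.77107461e-02,
        2.76122557e-02, -3.32787920e-05]), 'ee_pos': array([ 260.14293973, -539.98834353,  221.88299843]), 'tool_rot': array([[ 9.00963885e-01,  4.33893762e-01, -5.30075600e-04],
       [ 4.33894034e-01, -9.00962507e-01,  1.59019988e-03],
       [ 2.12399567e-04, -1.66270930e-03, -9.99998595e-01]]), 'ft_force': array([0.73814048, 0.48299782, 0.91211932]), 'moment': array([-0.03793195, -0.01333141,  0.01503539]), 'opening': 0.9976884024366273}
```

View pics/top0.png

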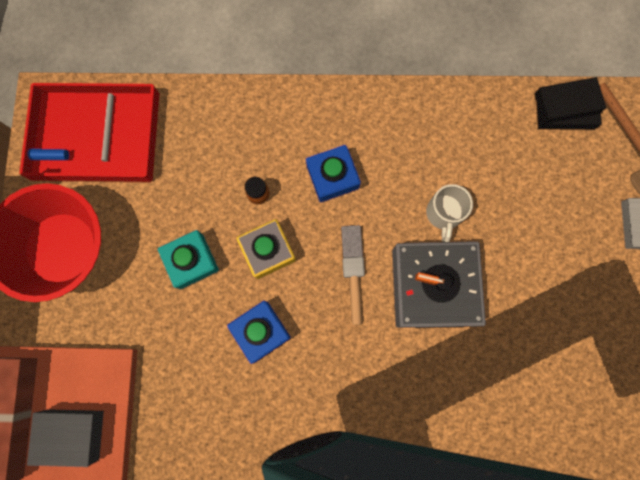

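View pics/side0.png

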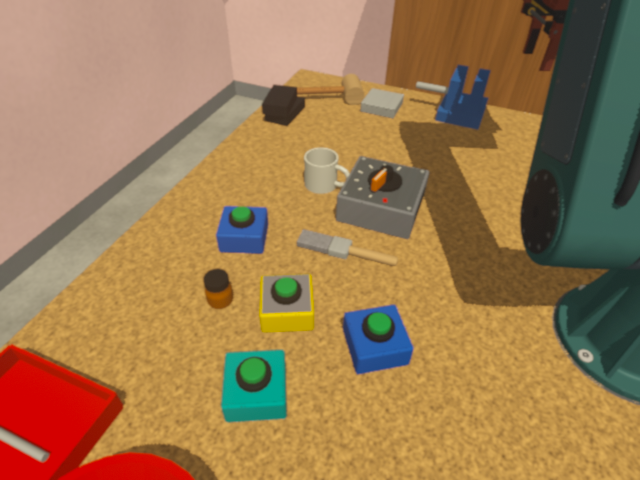

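The top view shows the controller at about (441,284), its orange pointer tip near (418,278) and the red Off mark at (410,293). The yellow station's button is at (264,246), with the jar at (256,190), the mug at (452,205) and the brush at x≈353. Next I measure them.

```bash
cat > h.py <<'E'
import numpy as np,cv2
from rig import r,imaging
def ray(n,uv,z):
    c=imaging.calibration(n);R=cv2.Rodrigues(np.array(c["rvec"]))[0];C=-R.T@np.array(c["tvec"]).ravel()
    uv=np.atleast_2d(uv).astype(float);v=(R.T@(np.linalg.inv(c["intrinsics"])@np.c_[uv,np.ones(len(uv))].T)).T
    return C+v*((z-C[2])/v[:,2])[:,None]
def cl(m,box):
    k=np.zeros(m.shape,np.uint8);x0,y0,x1,y1=box;k[y0:y1,x0:x1]=m[y0:y1,x0:x1];return k
E
python3 - <<'E'
from h import *
B={"top":dict(ctl=(388,232,495,335),but=(240,225,290,270)),"side":dict(ctl=(330,150,435,240),but=(262,270,312,305))}
for n in("top","side"):
    p=np.load(f"{n}0.npz")["p"];h=cv2.cvtColor(p,cv2.COLOR_RGB2HSV);H,S,V=[h[...,i].astype(int) for i in range(3)]
    b=B[n]
    red=cl((S>150)&(V>100)&((H<5)|(H>172)),b["ctl"]);org=cl((S>130)&(V>110)&(H>=5)&(H<18),b["ctl"]);gr=cl((H>45)&(H<75)&(S>120)&(V>50),b["but"])
    for nm,m,z in(("red",red,70),("org",org,106),("green",gr,None)):
        ys,xs=np.nonzero(m);
        if len(xs)==0: print(n,nm,"none");continue
        c=(xs.mean(),ys.mean());print(n,nm,len(xs),np.round(c,1),(xs.min(),xs.max(),ys.min(),ys.max()),[ray(n,c,zz).round(1)[0][:2].tolist() for zz in((z,) if z else (50,60,65,70))])
        if nm!="red":print(cv2.minAreaRect(np.c_[xs,ys].astype(np.float32)), np.median(np.load(f"{n}0.npz")["d"][m>0]))
p=np.load("top0.npz")["p"]
cv2.imwrite("pics/crop.png",cv2.resize(p[230:340,385:500,::-1],None,fx=5,fy=5,interpolation=cv2.INTER_CUBIC))
p=np.load("side0.npz")["p"]
cv2.imwrite("pics/crops.png",cv2.resize(p[145:245,325:440,::-1],None,fx=5,fy=5,interpolation=cv2.INTER_CUBIC))
E
```

```text
top red 30 [409.3 292.2] (np.int64(406), np.int64(412), np.int64(290), np.int64(295)) [[469.2, -105.2]]
top org 2769 [439.9 276.7] (np.int64(388), np.int64(494), np.int64(232), np.int64(334)) [[495.5, -155.7]]
((441.0, 283.0), (102.0, 106.0), 90.0) 1057.9066
top green 287 [263.7 245.4] (np.int64(255), np.int64(273), np.int64(236), np.int64(255)) [[557.3, 176.2], [555.7, 174.9], [554.8, 174.3], [554.0, 173.7]]
((263.5000305175781, 245.50003051757812), (18.384775161743164, 18.384777069091797), 45.0) 1005.7616
side red 17 [384.5 199.8] (np.int64(383), np.int64(386), np.int64(198), np.int64(202)) [[467.3, -104.6]]
side org 957 [410.  180.1] (np.int64(333), np.int64(434), np.int64(150), np.int64(239)) [[429.8, -140.3]]
((383.5, 194.5), (89.0, 101.0), 90.0) 1052.2657
side green 352 [285.6 287.1] (np.int64(275), np.int64(296), np.int64(278), np.int64(297)) [[557.8, 165.1], [553.9, 172.5], [551.9, 176.2], [549.9, 179.9]]
((285.5, 287.5), (19.0, 21.0), 90.0) 746.87616
```

View pics/crop.png

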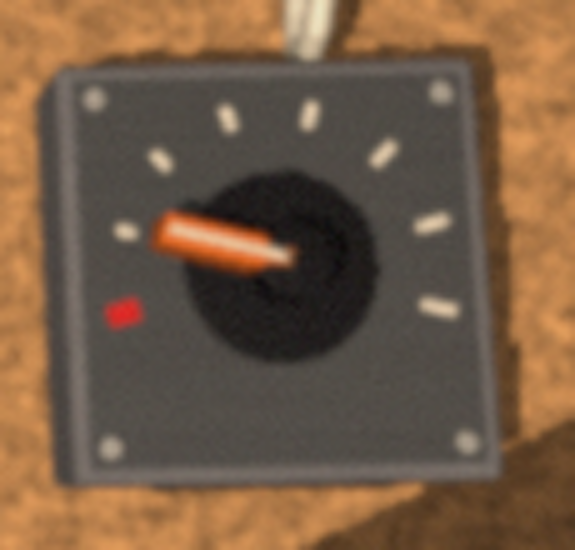

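View pics/crops.png

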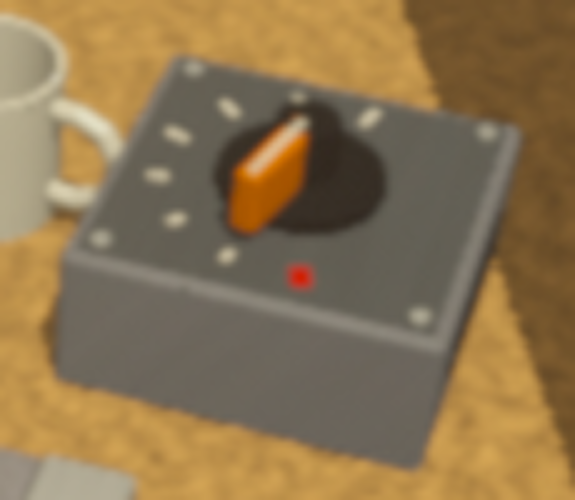

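The crop shows the red Off mark at crop (124,313), then white marks 1 to 7 running clockwise. Speed 5 is at crop (384,152). The blade points just right of mark 1, with its white line running from (170,231) to (290,257). Next come the geometry and bystander positions.

```bash
python3 - <<'E'
from h import *
px=lambda q:(np.array(q,float)+.5)/5-.5+np.array([385,230])
s=ray("top",px([(94,98),(441,93),(467,442),(111,447)]),70)[:,:2];c=s.mean(0);print("screws",s.round(1).tolist(),"c",c.round(1))
pxs=lambda q:(np.array(q,float)+.5)/5-.5+np.array([325,145])
s2=ray("side",pxs([(194,68),(487,131),(420,316),(101,238)]),70)[:,:2];print("side c",s2.mean(0).round(1))
m=ray("top",px([(124,313),(126,231),(160,160),(227,117),(310,115),(384,152),(432,222),(439,307)]),70)[:,:2]
A,b=np.c_[2*m,np.ones(8)],(m**2).sum(1);f=np.linalg.lstsq(A,b,rcond=None)[0];print("circ",f[:2].round(1))
for c0 in(c,): 
  a=np.degrees(np.arctan2(*(m-c0)[:,::-1].T));print("ang",a.round(1),np.hypot(*(m-c0).T).round(1))
l=ray("top",px([(170,231),(290,257)]),106)[:,:2];print("tip,inner",l.round(1).tolist(),np.degrees(np.arctan2(*(l[0]-c)[::-1])),np.linalg.norm(l[0]-c),np.degrees(np.arctan2(*(l[0]-l[1])[::-1])))
l=ray("side",pxs([(252,172),(304,124)]),106)[:,:2];print("side tip",l.round(1).tolist())
for n,q,z in(("mug",(452,203),75),("mughandle",(447,240),45),("jar",(256,185),60),("brushA",(351,226),5),("brushB",(357,322),5),("blue",(333,168),60)):print(n,ray("top",q,z).round(0)[0])
E
```

```text
screws [[551.2, -95.1], [555.4, -227.2], [423.6, -232.2], [419.1, -100.0]] c [ 487.3 -163.6]
side c [ 485.1 -163.9]
circ [ 486.7 -164.6]
ang [ 107.3   77.2   47.3   17.4  -13.   -42.5  -72.5 -102.8] [60.9 58.5 59.5 60.2 60.3 61.  61.3 61.5]
tip,inner [[496.5, -116.9], [487.8, -160.3]] 78.93783733662 47.60001579961577 78.64929691319023
side tip [[494.5, -115.4], [485.1, -155.3]]
mug [ 643. -189.   75.]
mughandle [ 575. -184.   45.]
jar [678. 195.  60.]
brushA [609.   3.   5.]
brushB [413. -11.   5.]
blue [715.  42.  60.]
```

The dial stands at speed 1: the pointer is at 79° and the marks lie at 107° − 30°·k. That puts speed 5 at −43°, four clicks away. I'll shut the fingers, move above the anticlockwise side of the blade and turn the tool so its x axis is radial.

```bash
cat > go.py <<'E'
import sys
from h import *
C=np.array([486.4,-164.0])
s=r.get_state();p=s["ee_pos"];R=s["tool_rot"]
yaw=np.degrees(np.arctan2(R[1,0],R[0,0]))
def to(x,y,z,phi):
    d=R.T@(np.array([x,y,z])-p);print("shift m",(d/1000).round(4),"twist",round(float(np.radians((yaw-phi+180)%360-180)),3))
def st():
    q=p[:2]-C;u=np.array([np.cos(np.radians(yaw)),np.sin(np.radians(yaw))]);print("t",round(s["clock"],2),"p",p.round(1),"yaw",round(yaw,1),"rad",round(q@u,1),"d",round(q@np.array([-u[1],u[0]]),1),"F",s["ft_force"].round(1),"q",s["qpos"].round(2),"open",round(float(s["opening"]),2))
def dial(phi,rad,d,z):
    a=np.radians(phi);u=np.array([np.cos(a),np.sin(a)]);q=C+rad*u+d*np.array([-u[1],u[0]]);to(q[0],q[1],z,phi)
if __name__=="__main__":
    st();v=list(map(float,sys.argv[2:]));{"to":to,"dial":dial}[sys.argv[1]](*v)
E
python3 -m handwheel '[{"x":0.36,"y":-0.29,"z":0.03,"twist":-0.6,"fingers":-1},{"x":0.36,"y":-0.29,"z":0.03,"twist":-0.6,"fingers":-1},{"x":0.36,"y":-0.29,"z":0.03,"twist":-0.6,"fingers":-1},{"x":0.36,"y":-0.29,"z":0.03,"twist":-0.6,"fingers":-1},{"x":0.36,"y":-0.29,"z":0.03,"twist":-0.6,"fingers":-1}]'
python3 go.py dial 79 40 35 150
```

```text
clock: 0.52
ee_pos: [349.5, -350.8, 208.6]
tool_rot: [[0.494, 0.87, -0.001], [0.87, -0.494, 0.002], [0.001, -0.002, -1.0]]
ft_force: [1.0, 0.1, -0.0]
opening: 0.655
t 0.52 p [ 349.5 -350.8  208.6] yaw 60.4 rad -230.0 d 26.8 F [ 1.   0.1 -0. ] q [-0.93  0.22  1.75  0.    1.17 -0.41] open 0.66
shift m [ 0.2567 -0.019   0.059 ] twist -0.325
```

```bash
python3 -m handwheel '[{"x":0.257,"y":-0.019,"z":0.05,"twist":-0.325,"fingers":-1},{"x":0.257,"y":-0.019,"z":0.05,"twist":-0.325,"fingers":-1},{"x":0.257,"y":-0.019,"z":0.05,"twist":-0.325,"fingers":-1},{"x":0.257,"y":-0.019,"z":0.05,"twist":-0.325,"fingers":-1},{"x":0.257,"y":-0.019,"z":0.05,"twist":-0.325,"fingers":-1}]'
python3 go.py dial 79 40 35 150
```

```text
clock: 0.93
ee_pos: [436.7, -165.6, 169.2]
tool_rot: [[0.19, 0.982, -0.001], [0.982, -0.19, 0.002], [0.002, -0.001, -1.0]]
ft_force: [0.9, 0.3, -0.6]
opening: 0.282
t 0.93 p [ 436.7 -165.6  169.2] yaw 79.0 rad -11.1 d 48.5 F [ 0.9  0.3 -0.6] q [-0.51  0.23  1.85  0.    1.06 -0.32] open 0.28
shift m [0.051  0.0136 0.0193] twist 0.001
```

```bash
python3 -m handwheel '[{"x":0.051,"y":0.012,"z":0.01,"fingers":-1},{"x":0.051,"y":0.012,"z":0.01,"fingers":-1},{"x":0.051,"y":0.012,"z":0.01,"fingers":-1},{"x":0.051,"y":0.012,"z":0.01,"fingers":-1},{"x":0.051,"y":0.012,"z":0.01,"fingers":-1}]'
python3 go.py dial 79 40 35 90
python3 - <<'E'
from h import *
for n in("top","side"):
    p,d=imaging.snapshot(n); cv2.imwrite(f"pics/{n}1.png",p[:,:,::-1])
    if n=="side": cv2.imwrite("pics/s1c.png",cv2.resize(p[100:250,300:480,::-1],None,fx=4,fy=4))
E
```

```text
t 0.93 p [ 436.7 -165.6  169.2] yaw 79.0 rad -11.1 d 48.5 F [ 0.9  0.3 -0.6] q [-0.51  0.23  1.85  0.    1.06 -0.32] open 0.28
shift m [0.0509 0.0136 0.0793] twist 0.001invalid input at $[0]: expected keys x, y, z, twist, fingers
```

View pics/s1c.png

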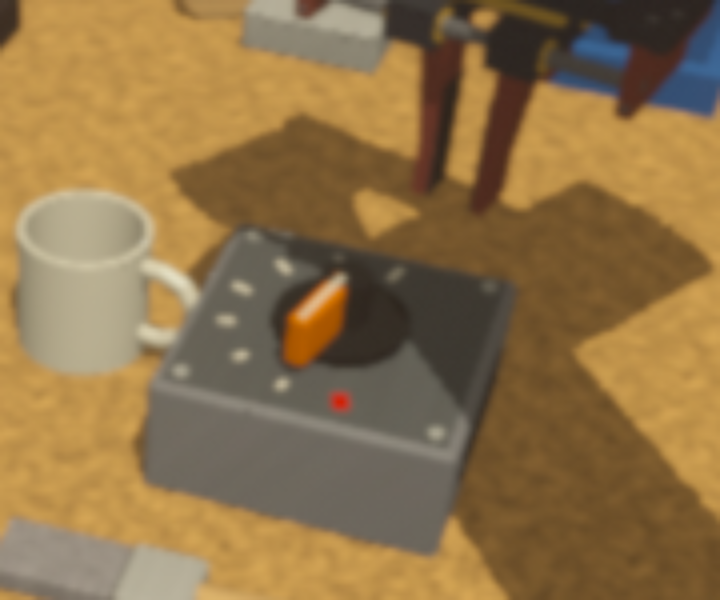

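View pics/top1.png

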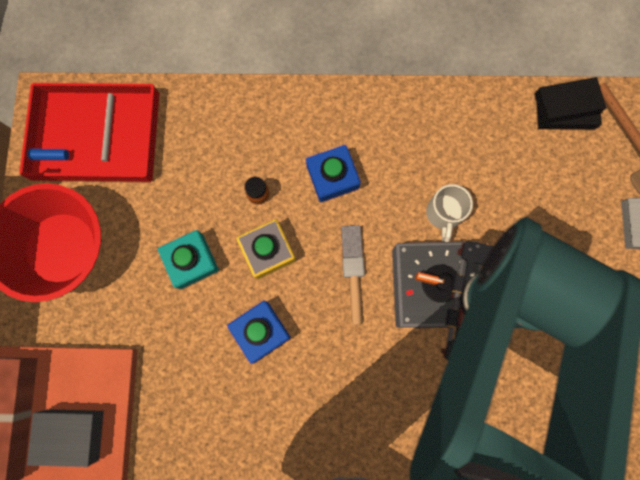

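That move was refused because each row needs all five keys. The views show the tapered fingers half shut near the box and the scene unchanged, so I'll resend it.

```bash
python3 -m handwheel '[{"x":0.051,"y":0.012,"z":0.01,"twist":0,"fingers":-1},{"x":0.051,"y":0.012,"z":0.01,"twist":0,"fingers":-1},{"x":0.051,"y":0.012,"z":0.01,"twist":0,"fingers":-1},{"x":0.051,"y":0.012,"z":0.03,"twist":0,"fingers":-1},{"x":0.051,"y":0.012,"z":0.03,"twist":0,"fingers":-1}]'
python3 go.py dial 79 40 35 90
```

```text
clock: 1.45
ee_pos: [456.2, -114.1, 136.7]
tool_rot: [[0.184, 0.983, -0.006], [0.983, -0.184, 0.006], [0.005, -0.007, -1.0]]
ft_force: [-0.1, -0.7, -0.5]
opening: 0.006
t 1.45 p [ 456.2 -114.1  136.7] yaw 79.4 rad 43.5 d 38.9 F [-0.1 -0.7 -0.5] q [-0.39  0.28  1.88  0.    0.99 -0.21] open 0.01
shift m [-0.0035  0.0045  0.0467] twist 0.007
```

```bash
python3 -m handwheel '[{"x":-0.0035,"y":0,"z":0.025,"twist":0,"fingers":-1},{"x":-0.0035,"y":0,"z":0.047,"twist":0,"fingers":-1},{"x":-0.0035,"y":0,"z":0.047,"twist":0,"fingers":-1},{"x":-0.0035,"y":0.004,"z":0.047,"twist":0,"fingers":-1},{"x":-0.0035,"y":0.008,"z":0.047,"twist":0,"fingers":-1}]'
python3 go.py dial 79 40 22 90
python3 -c "
from h import *
p,d=imaging.snapshot('side');cv2.imwrite('pics/s2c.png',cv2.resize(p[100:250,300:480,::-1],None,fx=4,fy=4))"
```

```text
clock: 1.87
ee_pos: [463.6, -119.6, 90.7]
tool_rot: [[0.185, 0.983, -0.006], [0.983, -0.185, 0.006], [0.005, -0.007, -1.0]]
ft_force: [0.6, -0.1, 0.6]
opening: 0.007
t 1.87 p [ 463.6 -119.6   90.7] yaw 79.3 rad 39.4 d 30.6 F [ 0.6 -0.1  0.6] q [-0.4   0.36  1.91  0.    0.88 -0.22] open 0.01
shift m [0.0007 0.0088 0.0006] twist 0.006
```

View pics/s2c.png

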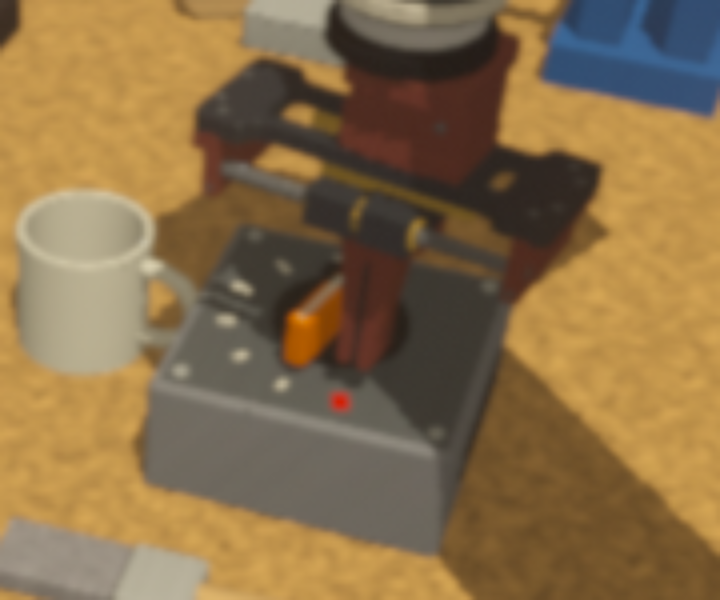

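The fingertip sits beside the blade on its anticlockwise side and everything is clear. I'll creep in until it touches.

```bash
python3 -m handwheel '[{"x":0.0005,"y":0.003,"z":0,"twist":0,"fingers":-1},{"x":0.0005,"y":0.006,"z":0,"twist":0,"fingers":-1},{"x":0.0005,"y":0.008,"z":0,"twist":0,"fingers":-1},{"x":0.0005,"y":0.010,"z":0,"twist":0,"fingers":-1}]'
python3 go.py dial 79 40 22 90; python3 -m handwheel '[{"x":0,"y":0.002,"z":0,"twist":0,"fingers":-1},{"x":0,"y":0.003,"z":0,"twist":0,"fingers":-1}]'
python3 go.py dial 79 40 22 90
```

```text
clock: 2.25
ee_pos: [476.0, -121.6, 91.6]
tool_rot: [[0.184, 0.983, -0.002], [0.983, -0.184, 0.005], [0.004, -0.003, -1.0]]
ft_force: [0.9, -0.5, -0.6]
opening: 0.003
t 2.25 p [ 476.  -121.6   91.6] yaw 79.4 rad 39.8 d 18.0 F [ 0.9 -0.5 -0.6] q [-0.39  0.38  1.88  0.    0.89 -0.21] open 0.0
shift m [ 0.0004 -0.0037  0.0016] twist 0.006
clock: 2.42
ee_pos: [479.0, -122.0, 91.7]
tool_rot: [[0.184, 0.983, -0.003], [0.983, -0.184, 0.005], [0.004, -0.004, -1.0]]
ft_force: [-1.6, 1.2, 0.5]
opening: 0.005
t 2.42 p [ 479.  -122.    91.7] yaw 79.4 rad 39.9 d 15.1 F [-1.6  1.2  0.5] q [-0.39  0.38  1.88  0.    0.89 -0.21] open 0.0
shift m [ 0.0002 -0.0067  0.0017] twist 0.007
```

It has just made contact at d≈15–16. Now I swing about the dial axis in steps.

```bash
cat > arc.py <<'E'
import sys
from go import *
st()
a=np.radians(yaw);u=np.array([np.cos(a),np.sin(a)]);q=p[:2]-C
for D in map(float,sys.argv[3:]):
    b=np.radians(yaw-D);v=np.array([np.cos(b),np.sin(b)]);t=C+float(sys.argv[1])*v+float(sys.argv[2])*np.array([-v[1],v[0]])
    d=R.T@np.r_[t-p[:2],90-p[2]];print(D,(d/1000).round(4),round(np.radians(D),3))
E
python3 arc.py 40 15 3 6 9 12 15
```

```text
t 2.42 p [ 479.  -122.    91.7] yaw 79.4 rad 39.9 d 15.1 F [-1.6  1.2  0.5] q [-0.39  0.38  1.88  0.    0.89 -0.21] open 0.0
3.0 [0.0008 0.0022 0.0017] 0.052
6.0 [0.0014 0.0043 0.0017] 0.105
9.0 [0.0019 0.0065 0.0017] 0.157
12.0 [0.0023 0.0087 0.0017] 0.209
15.0 [0.0026 0.0109 0.0017] 0.262
```

```bash
python3 -m handwheel '[{"x":0.0008,"y":0.0022,"z":0.001,"twist":0.052,"fingers":-1},{"x":0.0014,"y":0.0043,"z":0.001,"twist":0.105,"fingers":-1},{"x":0.0019,"y":0.0065,"z":0.001,"twist":0.157,"fingers":-1},{"x":0.0023,"y":0.0087,"z":0.001,"twist":0.209,"fingers":-1},{"x":0.0026,"y":0.0109,"z":0.001,"twist":0.262,"fingers":-1}]'
python3 arc.py 40 15 4 8 12 16 20
python3 -c "
from h import *
p,d=imaging.snapshot('side');cv2.imwrite('pics/s3c.png',cv2.resize(p[100:250,300:480,::-1],None,fx=4,fy=4))"
```

```text
clock: 2.83
ee_pos: [489.1, -120.9, 90.4]
tool_rot: [[0.435, 0.901, -0.005], [0.901, -0.435, 0.006], [0.003, -0.007, -1.0]]
ft_force: [-1.2, -0.1, 0.7]
opening: 0.007
t 2.83 p [ 489.1 -120.9   90.4] yaw 64.2 rad 40.0 d 16.3 F [-1.2 -0.1  0.7] q [-0.38  0.39  1.86  0.    0.9   0.07] open 0.01
4.0 [0.001  0.0042 0.0004] 0.07
8.0 [0.0017 0.007  0.0003] 0.14
12.0 [0.0023 0.01   0.0003] 0.209
16.0 [0.0026 0.0129 0.0003] 0.279
20.0 [0.0027 0.0159 0.0003] 0.349
```

View pics/s3c.png

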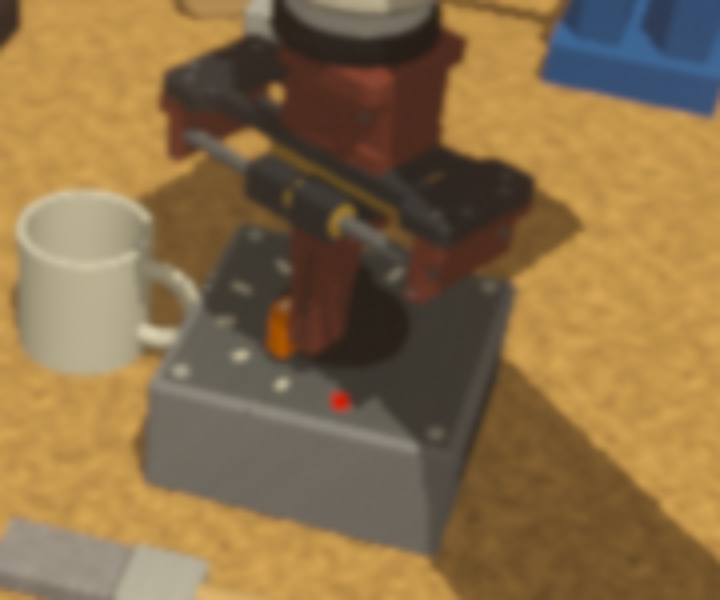

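The blade has moved with the finger to about 64°, near the barrier at 62°. I carry on.

```bash
python3 -m handwheel '[{"x":0.001,"y":0.0042,"z":0,"twist":0.07,"fingers":-1},{"x":0.0017,"y":0.007,"z":0,"twist":0.14,"fingers":-1},{"x":0.0023,"y":0.010,"z":0,"twist":0.209,"fingers":-1},{"x":0.0026,"y":0.0129,"z":0,"twist":0.279,"fingers":-1},{"x":0.0027,"y":0.0159,"z":0,"twist":0.349,"fingers":-1}]'
python3 arc.py 40 15 4 8 12 16 20
python3 -c "
from h import *
p,d=imaging.snapshot('side');cv2.imwrite('pics/s4c.png',cv2.resize(p[100:250,300:480,::-1],None,fx=4,fy=4))
p,d=imaging.snapshot('top');cv2.imwrite('pics/t4c.png',cv2.resize(p[210:350,370:520,::-1],None,fx=4,fy=4))"
```

```text
clock: 3.3
ee_pos: [503.7, -124.6, 90.1]
tool_rot: [[0.72, 0.694, -0.007], [0.694, -0.72, 0.007], [-0.0, -0.01, -1.0]]
ft_force: [-3.7, 2.0, 4.5]
opening: 0.005
t 3.3 p [ 503.7 -124.6   90.1] yaw 43.9 rad 39.8 d 16.4 F [-3.7  2.   4.5] q [-0.38  0.41  1.82  0.    0.92  0.42] open 0.01
4.0 [0.0012 0.0042 0.    ] 0.07
8.0 [ 0.0019  0.0071 -0.    ] 0.14
12.0 [ 0.0025  0.01   -0.    ] 0.209
16.0 [ 0.0028  0.013  -0.0001] 0.279
20.0 [ 0.0029  0.016  -0.0001] 0.349
```

View pics/s4c.png

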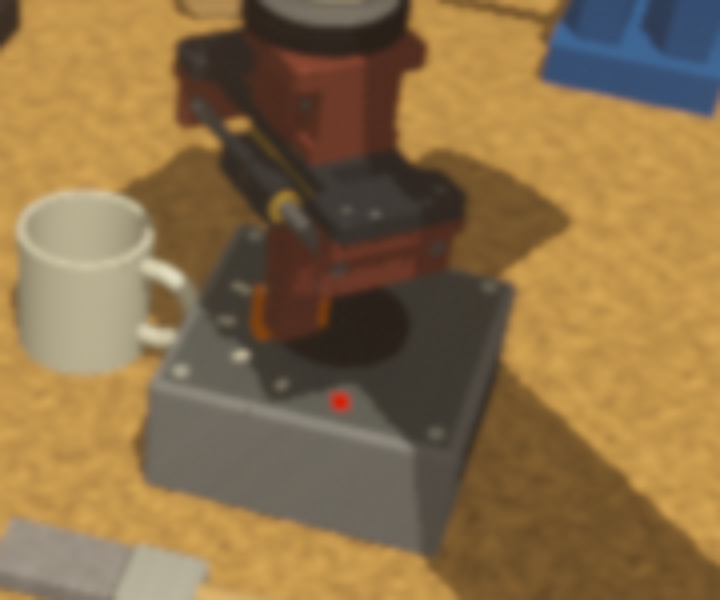

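View pics/t4c.png

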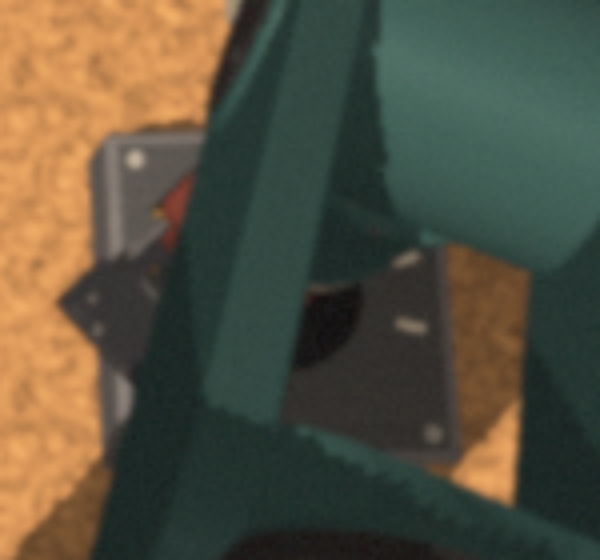

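The side view shows the finger face flat against the blade at about 44°, so speed 2 is behind it. I continue.

```bash
python3 -m handwheel '[{"x":0.0012,"y":0.0042,"z":0,"twist":0.07,"fingers":-1},{"x":0.0019,"y":0.0071,"z":0,"twist":0.14,"fingers":-1},{"x":0.0025,"y":0.010,"z":0,"twist":0.209,"fingers":-1},{"x":0.0028,"y":0.013,"z":0,"twist":0.279,"fingers":-1},{"x":0.0029,"y":0.016,"z":0,"twist":0.349,"fingers":-1}]'
python3 arc.py 40 15.5 4 8 12 16 20
```

```text
clock: 3.82
ee_pos: [518.1, -134.8, 90.0]
tool_rot: [[0.913, 0.408, -0.005], [0.408, -0.913, 0.006], [-0.002, -0.007, -1.0]]
ft_force: [-2.9, 3.5, 1.2]
opening: 0.007
t 3.82 p [ 518.1 -134.8   90. ] yaw 24.1 rad 40.8 d 13.7 F [-2.9  3.5  1.2] q [-0.39  0.43  1.79  0.    0.93  0.76] open 0.01
4.0 [ 0.0001  0.0011 -0.    ] 0.07
8.0 [ 0.0009  0.0039 -0.    ] 0.14
12.0 [ 0.0015  0.0069 -0.0001] 0.209
16.0 [ 0.0019  0.0099 -0.0001] 0.279
20.0 [ 0.002   0.0128 -0.0001] 0.349
```

```bash
python3 -m handwheel '[{"x":0.0001,"y":0.0011,"z":0,"twist":0.07,"fingers":-1},{"x":0.0009,"y":0.0039,"z":0,"twist":0.14,"fingers":-1},{"x":0.0015,"y":0.0069,"z":0,"twist":0.209,"fingers":-1},{"x":0.0019,"y":0.0099,"z":0,"twist":0.279,"fingers":-1}]'
python3 arc.py 40 15.5 4 8 12 16 20
python3 -c "
from h import *
p,d=imaging.snapshot('side');cv2.imwrite('pics/s5c.png',cv2.resize(p[100:250,300:480,::-1],None,fx=4,fy=4))
p,d=imaging.snapshot('top');cv2.imwrite('pics/t5c.png',cv2.resize(p[210:350,370:520,::-1],None,fx=4,fy=4))"
```

```text
clock: 4.15
ee_pos: [523.7, -142.5, 89.9]
tool_rot: [[0.99, 0.141, -0.005], [0.141, -0.99, 0.007], [-0.004, -0.007, -1.0]]
ft_force: [-2.1, 0.7, 0.9]
opening: 0.008
t 4.15 p [ 523.7 -142.5   89.9] yaw 8.1 rad 40.0 d 16.0 F [-2.1  0.7  0.9] q [-0.4   0.44  1.77  0.01  0.94  1.03] open 0.01
4.0 [ 0.001   0.0033 -0.0001] 0.07
8.0 [ 0.0018  0.0062 -0.0001] 0.14
12.0 [ 0.0024  0.0092 -0.0002] 0.209
16.0 [ 0.0027  0.0121 -0.0002] 0.279
20.0 [ 0.0029  0.0151 -0.0002] 0.349
```

View pics/s5c.png

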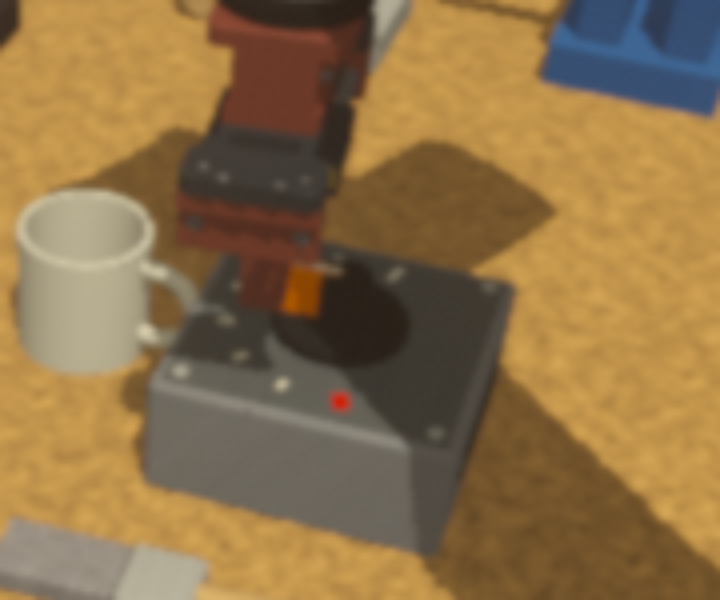

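View pics/t5c.png

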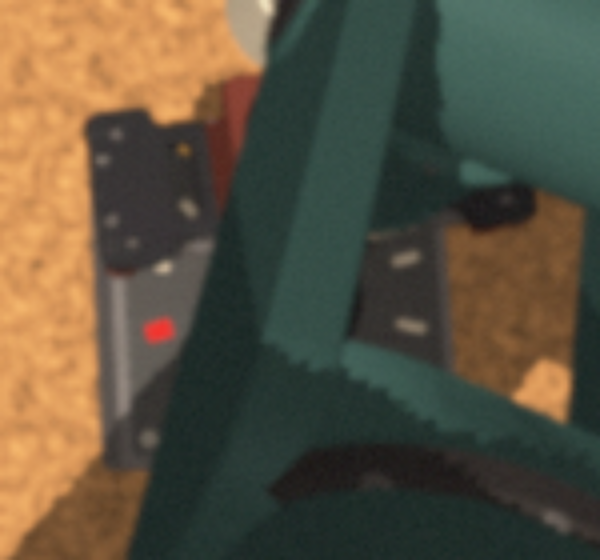

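The blade is on the finger at about 8°, between 3 and 4. I push over the next barrier at 2°.

```bash
python3 -m handwheel '[{"x":0.001,"y":0.0033,"z":0,"twist":0.07,"fingers":-1},{"x":0.0018,"y":0.0062,"z":0,"twist":0.14,"fingers":-1},{"x":0.0024,"y":0.0092,"z":0,"twist":0.209,"fingers":-1},{"x":0.0027,"y":0.0121,"z":0,"twist":0.279,"fingers":-1},{"x":0.0027,"y":0.0121,"z":0,"twist":0.279,"fingers":-1}]'
python3 arc.py 40 15.5 4 8 12 16 20
python3 -c "
from h import *
p,d=imaging.snapshot('side');cv2.imwrite('pics/s6c.png',cv2.resize(p[100:250,300:480,::-1],None,fx=4,fy=4))"
```

```text
clock: 4.67
ee_pos: [529.0, -155.0, 89.9]
tool_rot: [[0.991, -0.134, -0.004], [-0.134, -0.991, 0.006], [-0.004, -0.005, -1.0]]
ft_force: [0.6, 1.2, 1.4]
opening: 0.008
t 4.67 p [ 529.  -155.    89.9] yaw -7.7 rad 41.0 d 14.6 F [0.6 1.2 1.4] q [-0.41  0.45  1.75  0.    0.95  1.29] open 0.01
4.0 [-0.      0.0019 -0.0001] 0.07
8.0 [ 0.0008  0.0048 -0.0002] 0.14
12.0 [ 0.0013  0.0078 -0.0002] 0.209
16.0 [ 0.0017  0.0107 -0.0002] 0.279
20.0 [ 0.0019  0.0137 -0.0002] 0.349
```

View pics/s6c.png

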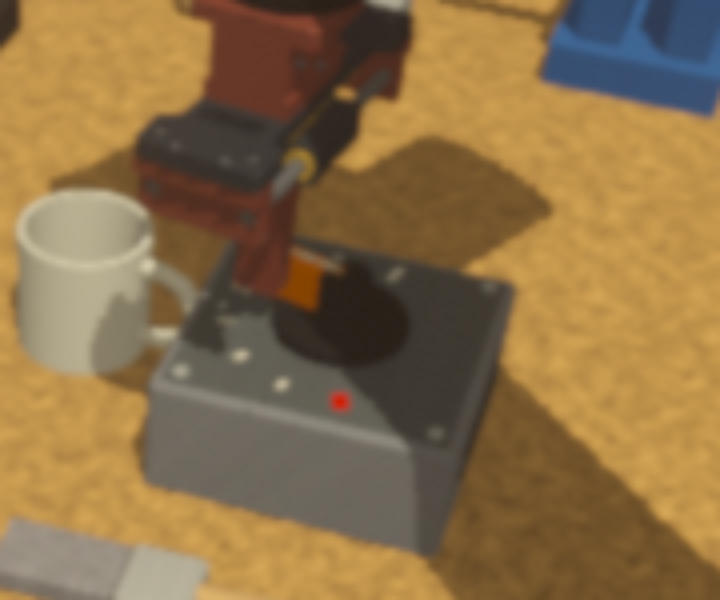

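The blade is now near speed 4 (−13°). I push to about −22°, then go in small steps over the last barrier at −28°.

```bash
python3 -m handwheel '[{"x":0,"y":0.0019,"z":0,"twist":0.07,"fingers":-1},{"x":0.0008,"y":0.0048,"z":0,"twist":0.14,"fingers":-1},{"x":0.0013,"y":0.0078,"z":0,"twist":0.209,"fingers":-1},{"x":0.0015,"y":0.009,"z":0,"twist":0.24,"fingers":-1},{"x":0.0015,"y":0.009,"z":0,"twist":0.24,"fingers":-1}]'
python3 arc.py 40 15.5 2 4 6 8 10 12
python3 -c "
from h import *
p,d=imaging.snapshot('side');cv2.imwrite('pics/s7c.png',cv2.resize(p[100:250,300:480,::-1],None,fx=4,fy=4))"
```

```text
clock: 5.13
ee_pos: [529.6, -164.2, 89.9]
tool_rot: [[0.933, -0.36, -0.003], [-0.36, -0.933, 0.005], [-0.004, -0.004, -1.0]]
ft_force: [0.5, 0.6, 0.2]
opening: 0.004
t 5.13 p [ 529.6 -164.2   89.9] yaw -21.1 rad 40.3 d 15.4 F [0.5 0.6 0.2] q [-0.43  0.45  1.75  0.    0.95  1.51] open 0.0
2.0 [ 0.0002  0.0013 -0.0001] 0.035
4.0 [ 0.0006  0.0027 -0.0001] 0.07
6.0 [ 0.0011  0.0042 -0.0001] 0.105
8.0 [ 0.0014  0.0056 -0.0001] 0.14
10.0 [ 0.0017  0.0071 -0.0001] 0.175
12.0 [ 0.002   0.0086 -0.0001] 0.209
```

View pics/s7c.png

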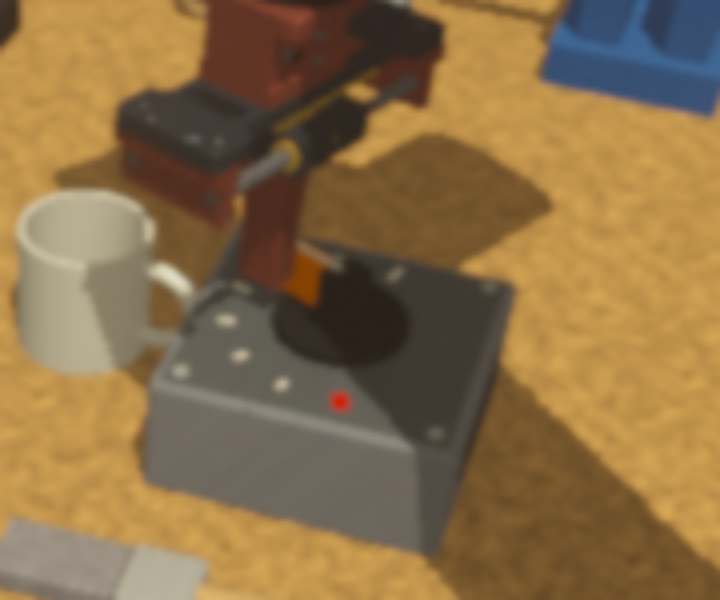

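```bash
python3 -m handwheel '[{"x":0.0002,"y":0.0013,"z":0,"twist":0.035,"fingers":-1},{"x":0.0006,"y":0.0027,"z":0,"twist":0.07,"fingers":-1},{"x":0.0011,"y":0.0042,"z":0,"twist":0.105,"fingers":-1},{"x":0.0014,"y":0.0056,"z":0,"twist":0.14,"fingers":-1},{"x":0.0014,"y":0.0056,"z":0,"twist":0.14,"fingers":-1}]'
python3 arc.py 40 15.5 2 4 6 8 10 12
python3 -c "
from h import *
p,d=imaging.snapshot('side');cv2.imwrite('pics/s8c.png',cv2.resize(p[100:250,300:480,::-1],None,fx=4,fy=4))"
```

```text
clock: 5.6
ee_pos: [528.8, -170.1, 89.9]
tool_rot: [[0.875, -0.484, -0.003], [-0.484, -0.875, 0.005], [-0.005, -0.003, -1.0]]
ft_force: [-0.3, 0.2, 0.2]
opening: 0.008
t 5.6 p [ 528.8 -170.1   89.9] yaw -28.9 rad 40.0 d 15.2 F [-0.3  0.2  0.2] q [-0.44  0.45  1.74  0.    0.95  1.64] open 0.01
2.0 [ 0.0005  0.0011 -0.0001] 0.035
4.0 [ 0.001   0.0025 -0.0001] 0.07
6.0 [ 0.0014  0.004  -0.0001] 0.105
8.0 [ 0.0017  0.0054 -0.0001] 0.14
10.0 [ 0.0021  0.0069 -0.0001] 0.175
12.0 [ 0.0023  0.0084 -0.0001] 0.209
```

View pics/s8c.png

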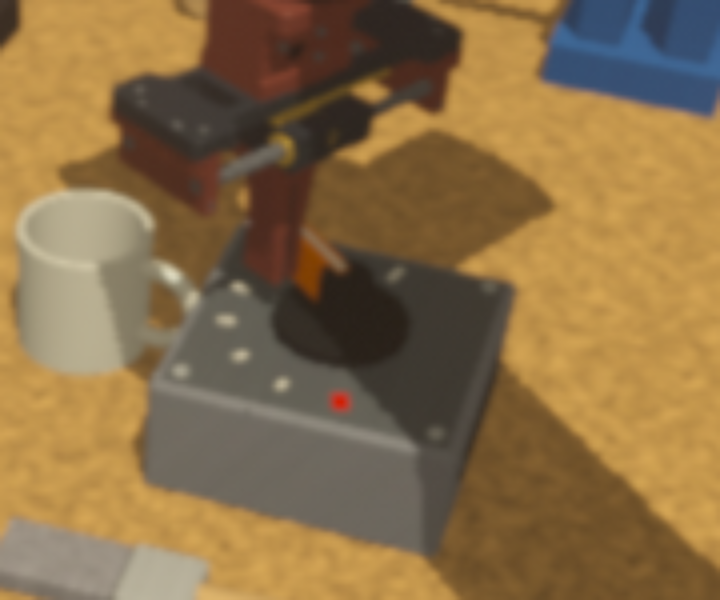

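The white line now shows at crop (304,233)–(343,268) and the force is near zero. I check its angle by ray casting.

```bash
python3 - <<'E'
from h import *
l=ray("side",(np.array([(304,233),(343,268)],float)+.5)/4-.5+np.array([300,100]),106)[:,:2];print(l.round(1),np.degrees(np.arctan2(*(l[0]-l[1])[::-1])),np.degrees(np.arctan2(*(l[0]-[486.4,-164])[::-1])),np.linalg.norm(l[0]-[486.4,-164]))
E
```

```text
[[ 516.  -186.8]
 [ 487.9 -164.6]] -38.380481956630355 -37.685258155864894 37.37517258411482
```

The blade is at about −38° to −43°, so it has jumped past the barrier. I back off and lift to check.

```bash
python3 -m handwheel '[{"x":0.005,"y":-0.012,"z":0,"twist":0,"fingers":-1},{"x":0.005,"y":-0.012,"z":-0.01,"twist":0,"fingers":-1},{"x":0.005,"y":-0.012,"z":-0.05,"twist":0,"fingers":-1},{"x":0.005,"y":-0.1,"z":-0.08,"twist":0,"fingers":-1},{"x":0.005,"y":-0.12,"z":-0.08,"twist":0,"fingers":-1}]'
python3 go.py to 555.5 174.5 140 0
python3 -c "
from h import *
p,d=imaging.snapshot('side');cv2.imwrite('pics/s9c.png',cv2.resize(p[100:250,300:480,::-1],None,fx=4,fy=4))
p,d=imaging.snapshot('top');cv2.imwrite('pics/t9.png',p[:,:,::-1])"
```

```text
clock: 6.07
ee_pos: [579.7, -93.1, 166.8]
tool_rot: [[0.875, -0.484, 0.001], [-0.484, -0.875, 0.003], [-0.0, -0.003, -1.0]]
ft_force: [0.6, -0.7, -0.2]
opening: 0.003
t 6.07 p [579.7 -93.1 166.8] yaw -29.0 rad 47.2 d 107.3 F [ 0.6 -0.7 -0.2] q [-0.28  0.39  1.61  0.    1.14  1.8 ] open 0.0
shift m [-0.1508 -0.2222  0.0276] twist -0.506
```

View pics/s9c.png

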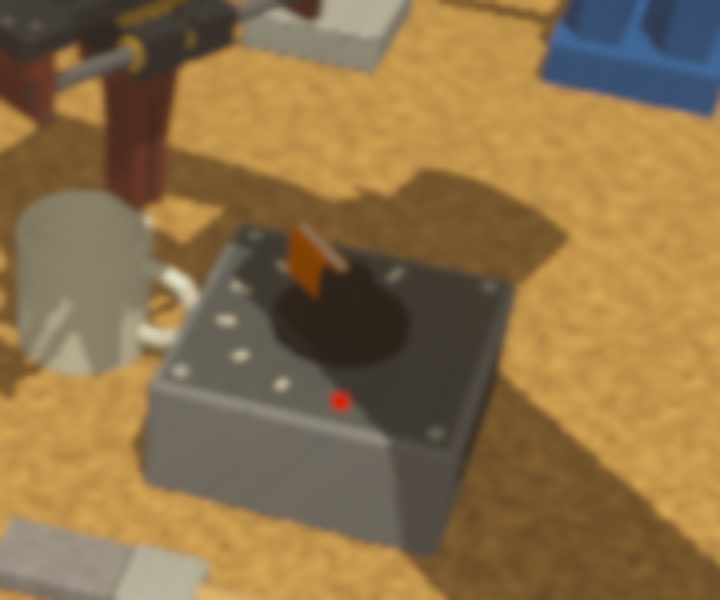

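View pics/t9.png

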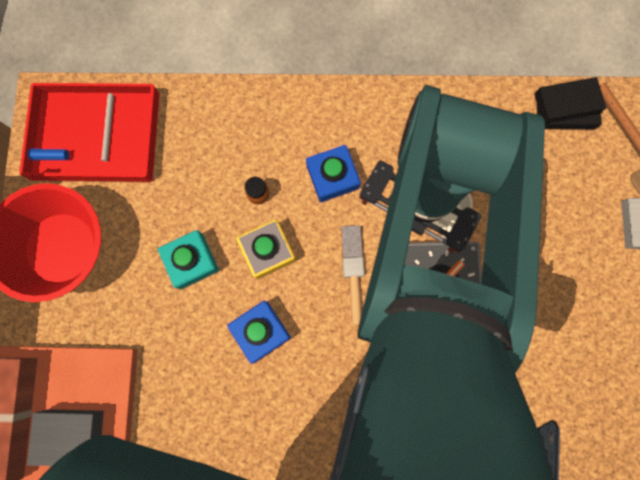

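The mug is in place and the pointer points into the speed 5 sector. I move high over to the yellow station.

```bash
python3 -m handwheel '[{"x":-0.15,"y":-0.222,"z":0.0,"twist":-0.5,"fingers":-1},{"x":-0.15,"y":-0.222,"z":0.0,"twist":-0.5,"fingers":-1},{"x":-0.15,"y":-0.222,"z":0.0,"twist":-0.5,"fingers":-1},{"x":-0.15,"y":-0.222,"z":0.0,"twist":-0.5,"fingers":-1},{"x":-0.15,"y":-0.222,"z":0.0,"twist":-0.5,"fingers":-1}]'
python3 -m handwheel '[{"x":0,"y":-0.08,"z":0.0,"twist":0,"fingers":-1},{"x":0,"y":-0.08,"z":0,"twist":0,"fingers":-1},{"x":0,"y":-0.08,"z":0,"twist":0,"fingers":-1}]'
python3 go.py to 555 174.5 90 0
python3 -c "
from h import *
p,d=imaging.snapshot('top');cv2.imwrite('pics/t10.png',p[:,:,::-1]);cv2.imwrite('pics/t10c.png',cv2.resize(p[230:340,385:500,::-1],None,fx=5,fy=5,interpolation=cv2.INTER_CUBIC))"
```

```text
clock: 6.58
ee_pos: [560.9, 117.1, 167.3]
tool_rot: [[1.0, 0.01, 0.004], [0.01, -1.0, 0.005], [0.004, -0.005, -1.0]]
ft_force: [2.1, -0.5, 0.9]
opening: 0.005
clock: 6.83
ee_pos: [559.6, 203.7, 168.2]
tool_rot: [[1.0, 0.016, 0.005], [0.016, -1.0, 0.008], [0.005, -0.008, -1.0]]
ft_force: [0.0, 0.4, 0.6]
opening: 0.003
t 6.83 p [559.6 203.7 168.2] yaw 0.9 rad 79.1 d 366.5 F [0.  0.4 0.6] q [0.23 0.4  1.59 0.01 1.14 1.78] open 0.0
shift m [-0.0055  0.0298  0.078 ] twist 0.016
```

View pics/t10c.png

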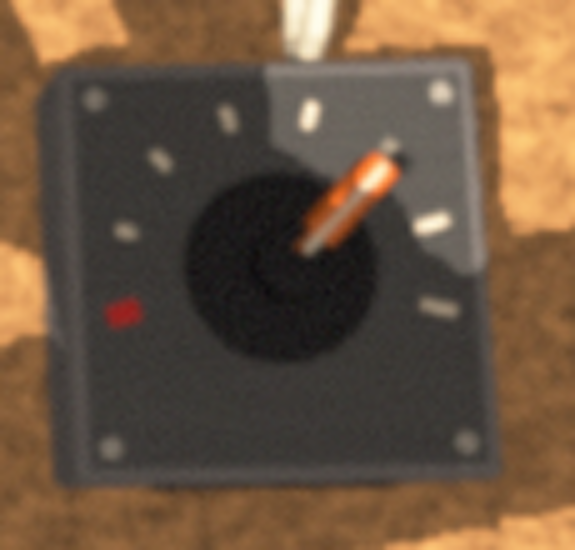

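View pics/t10.png

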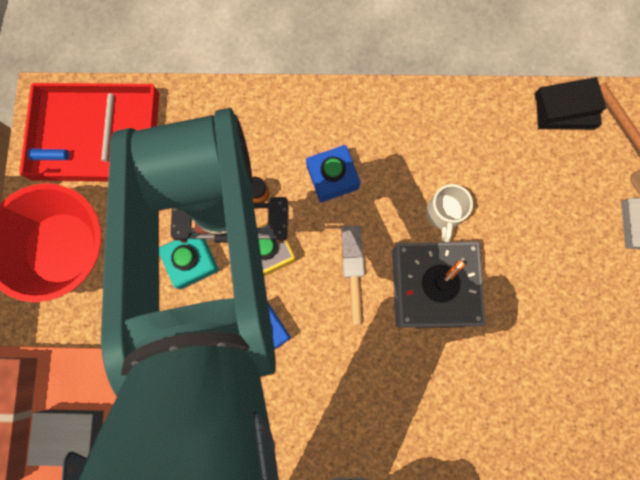

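The pointer lies over the fifth white mark at crop (385,150), and mug and brush are unmoved. I'll confirm the angle and move above the button.

```bash
python3 -c "
from h import *
l=ray('top',(np.array([(386,156),(308,250)],float)+.5)/5-.5+np.array([385,230]),106)[:,:2]
print(l,np.degrees(np.arctan2(*(l[0]-l[1])[::-1])))"
python3 -m handwheel '[{"x":-0.0055,"y":0.03,"z":0.03,"twist":0,"fingers":-1},{"x":-0.0055,"y":0.03,"z":0.06,"twist":0,"fingers":-1},{"x":-0.0055,"y":0.03,"z":0.078,"twist":0,"fingers":-1},{"x":-0.0055,"y":0.03,"z":0.078,"twist":0,"fingers":-1},{"x":-0.0055,"y":0.03,"z":0.078,"twist":0,"fingers":-1}]'
python3 go.py to 555 174.5 60 0
python3 -c "
from h import *
p,d=imaging.snapshot('side');cv2.imwrite('pics/s11.png',cv2.resize(p[200:350,190:370,::-1],None,fx=4,fy=4))"
```

```text
[[ 525.55499722 -196.25642337]
 [ 490.43473942 -166.90571075]] -39.88618928118195
clock: 7.3
ee_pos: [554.3, 169.6, 89.3]
tool_rot: [[1.0, 0.016, 0.002], [0.016, -1.0, 0.005], [0.002, -0.005, -1.0]]
ft_force: [-0.6, -0.1, -0.7]
opening: 0.008
t 7.3 p [554.3 169.6  89.3] yaw 0.9 rad 73.2 d 332.4 F [-0.6 -0.1 -0.7] q [0.18 0.48 1.7  0.   0.96 1.73] open 0.01
shift m [ 0.0007 -0.0048  0.0293] twist 0.016
```

View pics/s11.png

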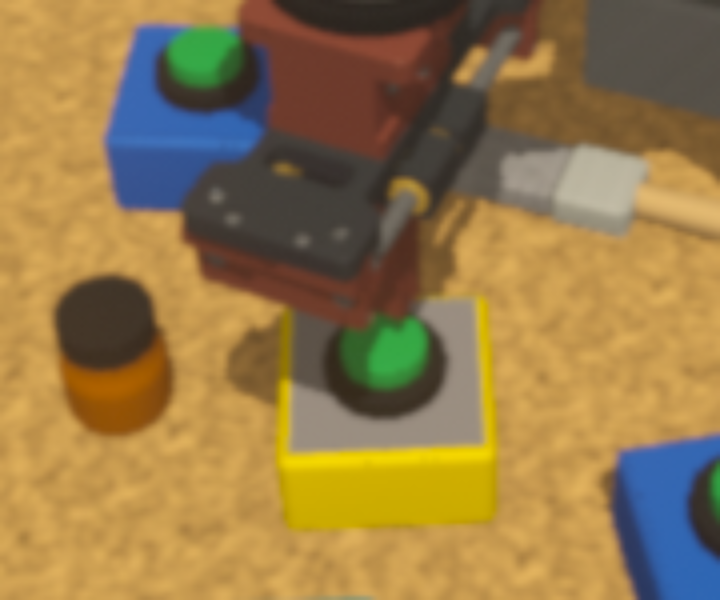

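The pointer reads about −40°, against −43° nominal and with about a 2° bias seen at the start, so it is in the speed 5 click. The finger is over the yellow station's button, and I press in small steps.

```bash
python3 -m handwheel '[{"x":0.001,"y":-0.005,"z":0.0,"twist":0,"fingers":-1},{"x":0.001,"y":-0.005,"z":0.01,"twist":0,"fingers":-1},{"x":0.001,"y":-0.005,"z":0.016,"twist":0,"fingers":-1},{"x":0.001,"y":-0.005,"z":0.020,"twist":0,"fingers":-1},{"x":0.001,"y":-0.005,"z":0.022,"twist":0,"fingers":-1}]'
python3 -m handwheel '[{"x":0,"y":0,"z":0.001,"twist":0,"fingers":-1},{"x":0,"y":0,"z":0.003,"twist":0,"fingers":-1}]'
```

```text
clock: 7.77
ee_pos: [556.8, 175.4, 68.2]
tool_rot: [[1.0, 0.016, 0.005], [0.016, -1.0, 0.005], [0.006, -0.005, -1.0]]
ft_force: [0.2, 0.6, 3.0]
opening: 0.008
clock: 7.93
ee_pos: [556.9, 175.4, 65.9]
tool_rot: [[1.0, 0.017, 0.006], [0.017, -1.0, 0.005], [0.006, -0.005, -1.0]]
ft_force: [-6.3, -2.0, 29.6]
opening: 0.007
```

The force is 29.6 N, so the button is against its stop. I hold briefly, then come back up.

```bash
python3 -m handwheel '[{"x":0,"y":0,"z":-0.0005,"twist":0,"fingers":-1},{"x":0,"y":0,"z":-0.005,"twist":0,"fingers":-1},{"x":0,"y":0,"z":-0.03,"twist":0,"fingers":-1},{"x":0,"y":0,"z":-0.06,"twist":0,"fingers":-1},{"x":-0.05,"y":0,"z":-0.10,"twist":0,"fingers":-1}]'
python3 -m handwheel '[{"x":-0.06,"y":-0.05,"z":-0.03,"twist":0,"fingers":-1},{"x":-0.06,"y":-0.05,"z":-0.03,"twist":0,"fingers":-1},{"x":-0.06,"y":-0.05,"z":-0.03,"twist":0,"fingers":-1}]'
python3 -c "
from h import *
p,d=imaging.snapshot('side');cv2.imwrite('pics/s12.png',p[:,:,::-1])
p,d=imaging.snapshot('top');cv2.imwrite('pics/t12.png',p[:,:,::-1])"
```

```text
clock: 8.35
ee_pos: [529.7, 174.7, 153.5]
tool_rot: [[1.0, 0.016, 0.012], [0.016, -1.0, 0.006], [0.012, -0.006, -1.0]]
ft_force: [0.8, 0.1, 0.5]
opening: 0.003
clock: 8.6
ee_pos: [464.7, 226.4, 185.5]
tool_rot: [[1.0, 0.018, 0.012], [0.018, -1.0, 0.008], [0.013, -0.008, -1.0]]
ft_force: [-0.3, 0.0, -0.2]
opening: 0.004
```

View pics/s12.png

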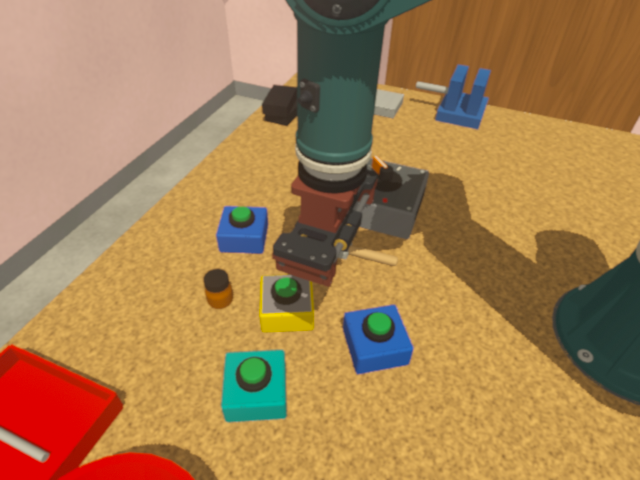

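View pics/t12.png

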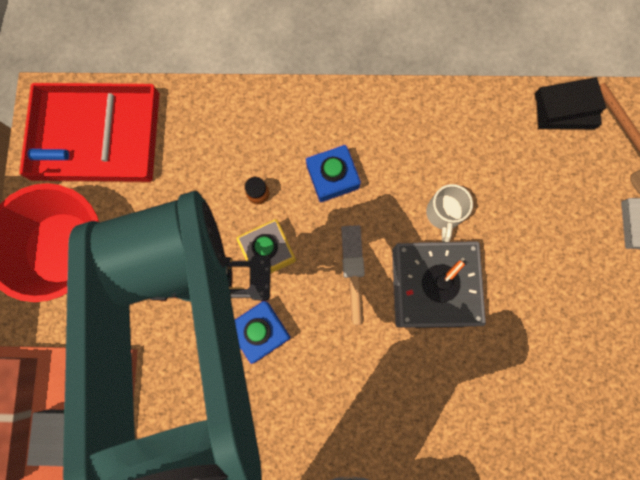

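The tool is clear, the button is up and the pointer at (455,270) is still on mark 5. Mug, jar and brush sit at their original pixels, so I hand in.

```bash
python3 -c "
from rig import r
print(r.get_state()['ft_force']);print(r.close_job())"
```

```text
[-0.06370226 -0.33212688 -0.08230571]
the job is handed in; nothing more can be done
None
```

The dial is in the speed 5 click, the start button has been pressed and is back up, and I handed the job in at about 8.7 s. No verdict was reported.

- **Dial:** It stood at speed 1. I pushed the pointer with the shut fingertip through four clicks. The last force readings during the push were at most about 6 N.
- **Pointer check:** The top view shows the pointer over the fifth white mark. It measured about −40°, against −43° nominal, which is inside the 7.4° tolerance. The first pointer reading was also about 2° off in the same direction.
- **Button:** I pressed the yellow station's button until the force reached 29.6 N against its stop, held it for about 0.08 s, then released. The travel was judged from force and height only, as there is no direct reading of it.
- **Last pictures:** The button looks released, the mug, jar and brush are where they were in the top view, and the arm is clear with about 0 N on the tool.
- **Failed check:** One move was refused because its rows lacked the twist value. Nothing moved, and I sent it again with all five keys.

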